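Hang the washed sprockets and hold the air valve open

ROBOT

A 6-joint arm with a two-finger parallel gripper is mounted at the origin on the work surface. World frame = base frame: x ahead of the robot, y to its left, z up, the work surface at z = 0. Lengths are in m, angles in rad, forces in N, time in s.
With the tool pointing down it reaches from about 0.35 to 0.775 m from the base axis. Payload 7.3 kg.
Tool frame: the origin (TCP) lies at the very end of the fingers, on their centre line; the grasp point (between the pads) lies grip_point_offset behind it (grip_point_offset is the distance from the TCP to the grasp point, in m); z points along the fingers, y is the direction in which the jaws open and shut (so a half turn about z gives the same grasp; the last joint's range is limited). The gripper opens to 92 mm and grips with 3 to 60 N. Pads are 19 mm wide; open, the fingers measure 130 mm over their backs; the gripper's body (75 mm by 190 mm) begins 47 mm behind the grasp point.
Start: joints at [0.969, 0.342, 1.524, -0, 1.275, -0.146], TCP at [0.231, 0.471, 0.227] pointing down, gripper open.
Joint ranges: [-2.53, 2.53], [-0.77, 2.02], [0.04, 2.7], [-1, 4.14], [0.28, 2.66], [-3.11, 3.11]. Speed limits (rad/s): [2.57, 2.57, 3.14, 3.14, 3.14, 3.14].

INTERFACE

Orientations are given as [roll, pitch, yaw] about the fixed x, y, z axes, in that order (R = Rz(yaw) Ry(pitch) Rx(roll)).
In Python, from cell import * gives the robot as it stands.
- The arm moves only by the shell command python3 -m inch 'ROWS' [OPENING] [FORCE]. ROWS is JSON, a list that holds one entry, the list of rows, each a list of 4 numbers: the shift along the tool's x, y, z in mm, then the turn about the tool's z in rad. In form: [[[x, y, z, roll], ...]]. A call has 1 to 10 rows; each row shifts and turns the commanded pose from where the row before left it, along the tool's axes as they then stand; what a row does not reach is not made up. A row lasts 1/8 s, in which the tool goes at most 62.5 mm and 10.7 degrees, less where a joint would pass 70% of its speed; a pose out of reach is approached as far as the arm can. A call with a gripper value outside its range is refused whole. OPENING is the closure, from -1 (fully open) to 1 (shut), set as the call begins (- or left out, the last holds). The fingers move at their own pace and stop on an object; FORCE is the grip in N (left out, the last holds). Time passes only in rows, so rows that do not move let the fingers close. It gives the time, the measured TCP pose, the force and the opening at its end, in the units of the state.
- observe(): the state, without advancing time (a new reading comes with each control period).
- read_camera(name): name is "scene" or "top" or "wrist"; returns a dict with "img" (400x640x3 uint8, blue, green, red), "fx", "fy", "cx", "cy" (pixels), "eye" and "rotation" of the camera in the world; the wrist camera has in their place "T_tool_cam" (4x4, takes a point from camera to tool coordinates, whose origin is the TCP and whose axes are the flange's). Camera axes: x right, y down, z forward; pixel columns grow to the right and rows downward; lengths in m; the calibration is good to about 2 mm. A picture is of the moment at which its call begins: read the wrist's pose just before it. There is no depth.
- hand_in(): hands the job in, once; it reports no verdict.
Trained networks look in the newest picture that a camera, given by its name, has taken for a name from the list of things; names that differ only in an ending like _2 or _b are one class to them, and where a whole thing is asked for, a point or a joint stands for the part that bears it (a point fixed in the world has none). Each returns a list of dicts, best first, with "conf" (0 to 1); they miss things now and then, are a little off and sometimes report something else, mostly with a low value. They report only what shows in the picture. A call takes as long as a camera call.
- boxes_of(camera, label): "at" ([row, column] in pixels, amid what is visible of it).
- place_of(camera, label): "at" ([row, column] in pixels: a listed point, or the origin of a listed thing).
The state is a dict: "time": time; "qpos": joint angles; "qvel": joint speeds; "joint_efforts": joint torques, N m; "tool_pos": TCP position; "tool_rot": TCP orientation; "contact_force": force on the tool from outside, world axes, zero at the start; "torque": the same for the moment, N m; "opening": finger opening in m.
Only numpy, scipy, OpenCV 4.12 (cv2) and the standard library are available. Lean on these libraries where they do the work, as an engineer would, in place of code of your own. Each camera call takes 0.05 s, during which the arm holds its last target. There are 200 camera calls.

TASK

Blow the washed sprockets dry: pick up the wire basket by its handle, keep it upright, and hang it by the handle on both prongs of the drying stand's twin hook, then let go of it. Next flip the air valve's yellow-tipped safety catch fully over to the other side, and only then pull the red-barred spring lever towards the front of the valve, all the way to its stop, and finish holding it there: it springs back if let go. Leave the jar, the bottle and the wrench where they are.

Things in the scene. Friction and masses are not known exactly. Their poses are not given: they have to be found in the camera images.
- basket: loose steel wire basket of sprockets (fixed in it), 0.2 to 0.42 kg, 90 (x) x 124 (y) x 50 high; origin at the centre of its underside, z up; a rigid bail rises from its two y ends (6 mm uprights at y = +-59) to a straight round handle bar along its y axis, 10 mm thick, 150 mm above the underside; it starts standing on the bench
- basket_grip (a point): middle of the basket's black handle bar (bar along the basket's y axis, free space around it; the rim is 100 mm lower)
- stand: fixed drying stand: a 24 mm thick mast, 235 mm high, on a dark base plate; origin at the foot of the mast, z up; its twin hook points along the stand's own -x axis; a small brass air nozzle on the mast, 115 mm up, points the same way
- hook_seat (a point): where the middle of the handle bar is once hung: 100 mm in front (-x) of the mast, 229 mm up. Two 8 mm prongs along the stand's x axis at y = +-35, each with a flat 24 mm trough here, upturned red tip 30 mm in front (top 256 mm up) and a slope to 239 mm, 30 mm behind. The bar comes from the front, over the tips, basket below the prongs, then down across both; fingers fit between
- valve: fixed air valve unit on a dark 130 x 160 mm plate (blue housing), carrying the lever and the catch; origin at the centre of the plate's underside, z up, its front faces its own -x axis
- lever_grip (a point): middle of the lever's red grip bar: 16 mm thick, along the valve's y axis, 80 mm free between the two steel side arms that carry it; 150 mm from the lever's hinge; a crosspiece lies 65 mm below it along the arms. It starts about 185 mm above the bench, moves with the lever
- lever_hinge (a point): point on the lever's hinge axis (axis parallel to the valve's y axis), 50 mm above the bench, in line with the middle of the grip bar
- lever (a joint): lever angle, rad: 0 = at rest, leaning 0.45 from vertical to the valve's +x (back); grows as the lever is pulled to the front (-x), to the stop at 0.9 (leaning 0.45 forward). A spring pulls it back: about 3.5 N at the grip bar at 0, 8 N at the stop. A lug on it butts against the catch at about 0.1 while the catch is not flipped
- catch_tip (a point): centre of the yellow ball (24 mm diameter) on the end of the catch's 10 mm steel arm, 140 mm from the catch's hinge; starts about 160 mm above the bench and moves with the catch. The lever's grip bar is then about 65 mm behind it
- catch_hinge (a point): point on the catch's hinge axis (axis parallel to the valve's x axis), 50 mm above the bench, 50 mm to the valve's -y side of the lever
- catch (a joint): catch angle in rad: 0 = leaning 0.67 rad from vertical to the valve's +y, crossing in front of the lever and barring it; it grows as the ball is swung over the top to -y; 1.34 = fully over, leaning 0.67 rad to -y, at its stop. Light friction (under 1 N at the ball): it stays where it is left
- grease: bystander: jar, 60 mm diameter, 60 mm high; origin at its underside
- lube: bystander: bottle, 44 mm diameter, 120 mm high; origin at its underside
- wrench: bystander: steel wrench lying flat, 170 mm long; origin under its middle

How it is judged:
On the way, in this order (a step that is already met when the one before it is completed fails the run):
1. the basket hangs by its handle on both prongs of the hook, let go, with the catch still barring the lever (distance between basket_grip and hook_seat below 0.02 m and angle between the y axis of basket and the y axis of stand, either way round below 0.25 rad and contact force between basket and stand above 1 N and contact force between basket and the arm below 0.1 N and contact force between basket and the fingers below 0.1 N and value of joint catch below 0.4 rad), for 0.2 s.
2. the catch is flipped fully over while the lever is still at rest (value of joint catch above 1.1 rad and value of joint lever below 0.2 rad), for 0.1 s.
3. the lever is pulled to its stop by the gripper (value of joint lever above 0.75 rad and contact force between valve and the fingers above 1 N), for 0.2 s.
At the end, for the whole second after the job is handed in: Gripper holds the lever past 0.75 rad (stop 0.9) with over 1 N; catch over past 1.1 rad (stop 1.34); basket untouched, at rest (under 0.15 m/s), upright within 0.35 rad, carried by the hook: mid-handle within 20 mm of the hook seat, bar within 0.25 rad of square to the prongs (all of step 3 and value of joint catch above 1.1 rad and distance between basket_grip and hook_seat below 0.02 m and angle between the y axis of basket and the y axis of stand, either way round below 0.25 rad and angle between basket's own z axis and vertical below 0.35 rad and contact force between basket and stand above 1 N and contact force between basket and the fingers below 0.1 N and contact force between basket and the arm below 0.1 N and linear speed of basket below 0.15 m/s); the arm keeps its last pose, push and grip.
It fails at once if the lever is pulled while the catch is not fully over (value of joint lever above 0.25 rad and value of joint catch below 1 rad).
It fails at once if the basket is tipped by more than 0.8 rad (angle between basket's own z axis and vertical above 0.8 rad).
It fails at once if the jar, the bottle or the wrench is moved by more than 30 mm (distance of any of grease, lube, wrench from where it was at the start of the episode above 0.03 m).
It also fails if it takes over 72 s, if anything falls off the work surface, if the arm or the gripper's body presses on something with over 40 N, if the wrist force passes 120 N, or if a joint passes its speed limit or range.

## Working session

There is one attempt and no reset: what is moved stays moved. The work goes in short steps, Python scripts to look and compute and a shell command to move; the robot and the scene stay as the last step left them, time stands still between calls to the robot, and variables do not carry over. Pictures are saved under pics/ and viewed, about 8 in all and at most 12, crops included, and the job is handed in when it is done.

```bash
ls; mkdir -p pics; cat > h.py <<'E'
from cell import *
import numpy as np, cv2
from scipy.spatial.transform import Rotation as Ro
def cam(name):
    s=observe(); c=read_camera(name)
    if name=="wrist":
        T=np.eye(4);T[:3,:3]=Ro.from_euler('xyz',s["tool_rot"]).as_matrix();T[:3,3]=s["tool_pos"]
        T=T@np.array(c["T_tool_cam"]);c["eye"]=T[:3,3];c["rotation"]=T[:3,:3]
    c["eye"]=np.array(c["eye"]);c["rotation"]=np.array(c["rotation"])
    return c
def ray(c,rc):
    d=np.array([(rc[1]-c["cx"])/c["fx"],(rc[0]-c["cy"])/c["fy"],1.]); d=c["rotation"]@d
    return d/np.linalg.norm(d)
def atz(c,rc,z):
    d=ray(c,rc); return c["eye"]+d*(z-c["eye"][2])/d[2]
def tri(obs):
    A=np.zeros((3,3));b=np.zeros(3)
    for c,rc in obs:
        d=ray(c,rc);P=np.eye(3)-np.outer(d,d);A+=P;b+=P@c["eye"]
    p=np.linalg.solve(A,b)
    r=[np.linalg.norm((np.eye(3)-np.outer(ray(c,rc),ray(c,rc)))@(p-c["eye"]))*1000 for c,rc in obs]
    return p,r
def proj(c,p):
    q=c["rotation"].T@(np.array(p)-c["eye"]); return [c["cy"]+c["fy"]*q[1]/q[2],c["cx"]+c["fx"]*q[0]/q[2]]
E
python3 - <<'E'
from h import *
np.set_printoptions(precision=3,suppress=True)
C={n:cam(n) for n in("scene","top")}
for n in C: cv2.imwrite(f"pics/{n}0.png",C[n]["img"]); print(n,C[n]["eye"],C[n]["rotation"][:,2],C[n]["fx"])
for l in ["basket","basket_grip","stand","hook_seat","valve","lever_grip","lever_hinge","catch_tip","catch_hinge","grease","lube","wrench"]:
    o=[]
    for n in C:
        r=place_of(n,l)
        for x in r[:2]: print(l,n,np.round(x["at"],1),round(x["conf"],2))
        if r:o.append((C[n],r[0]["at"]))
    if len(o)==2: print("   ",*tri(o))
print(observe())
E
```

```text
picsTraceback (most recent call last):
  File "<stdin>", line 4, in <module>
IndexError: too many indices for array: array is 1-dimensional, but 2 were indexed
```

View pics/scene0.png

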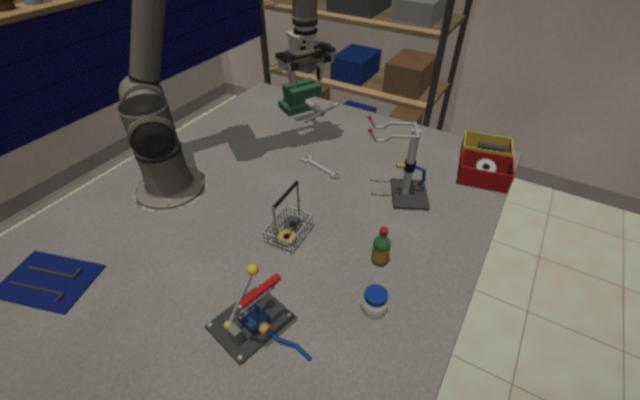

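The scene view shows the basket at (235,288), the valve at (320,250), the stand at (190,410) with its red tips at (118,370), and the jar, bottle and wrench. The camera's rotation is probably given as roll, pitch, yaw.

```bash
sed -i 's/c\["rotation"\]=np.array(c\["rotation"\])/R=np.array(c["rotation"]);c["rotation"]=R if R.ndim==2 else Ro.from_euler("xyz",R).as_matrix()/' h.py
cat > m.py <<'E'
from h import *
np.set_printoptions(precision=3,suppress=True)
C={n:cam(n) for n in("scene","top")}
print(read_camera("scene")["rotation"])
for n in C: cv2.imwrite(f"pics/{n}0.png",C[n]["img"]); print(n,C[n]["eye"],C[n]["rotation"][:,2],C[n]["fx"])
for l in ["basket","basket_grip","stand","hook_seat","valve","lever_grip","lever_hinge","catch_tip","catch_hinge","grease","lube","wrench"]:
    o=[]
    for n in C:
        r=place_of(n,l)
        for x in r[:2]: print(l,n,np.round(x["at"],1),round(x["conf"],2))
        if r:o.append((C[n],r[0]["at"]))
    if len(o)==2: print("   ",*tri(o))
print(observe())
E
python3 m.py
```

```text
[-2.301 -0.001  0.529]
scene [ 0.911 -0.577  0.778] [-0.375  0.644 -0.667] 379.25775547405
top [0.436 0.021 1.058] [ 0.111 -0.001 -0.994] 381.37473048049924
basket scene [232.7 287.9] 0.82
basket scene [268.1 253. ] 0.58
basket top [233.4 319.7] 0.69
basket top [201.8 414.6] 0.35
    [0.453 0.014 0.013] [np.float64(1.358319645997626), np.float64(1.3583196459975968)]
basket_grip scene [194.4 285.2] 0.9
basket_grip scene [293.2 258.3] 0.63
basket_grip top [231.9 319.2] 0.94
    [0.454 0.016 0.152] [np.float64(1.5874350654727876), np.float64(1.5874350654729266)]
stand scene [193.8 402.2] 0.7
stand top [159.4 200.7] 0.82
stand top [232.4 318.1] 0.69
    [0.665 0.342 0.008] [np.float64(2.3083568732267814), np.float64(2.3083568732268125)]
hook_seat scene [129.8 380.4] 0.82
hook_seat top [175.8 188.1] 0.86
hook_seat top [192.  424.1] 0.72
    [0.581 0.302 0.233] [np.float64(0.2580815166292332), np.float64(0.25808151662913265)]
valve scene [321.  246.4] 0.57
valve top [203.  415.9] 0.91
    [ 0.528 -0.257  0.006] [np.float64(5.5012260147996805), np.float64(5.501226014799791)]
lever_grip scen
[... 954 characters left out ...]
lube top [140.5 303.4] 0.53
    [0.714 0.054 0.004] [np.float64(2.9244204286529554), np.float64(2.924420428652788)]
wrench scene [168.7 319.3] 0.73
wrench top [268.4 202.6] 0.87
    [ 0.363  0.337 -0.003] [np.float64(2.0056098111009857), np.float64(2.0056098111011775)]
{'time': 1.45, 'qpos': array([ 0.969,  0.342,  1.524, -0.   ,  1.275, -0.146]), 'qvel': array([ 0.001, -0.   , -0.001, -0.001, -0.   , -0.   ]), 'joint_efforts': array([ -0.   , -43.113, -24.448,   0.072,   0.048,   0.   ]), 'tool_pos': array([0.231, 0.471, 0.227]), 'tool_rot': array([3.142, 0.   , 2.686]), 'contact_force': array([0.425, 0.397, 0.99 ]), 'torque': array([-0.035,  0.011,  0.058]), 'opening': 0.09148599278706653}
```

View pics/top0.png

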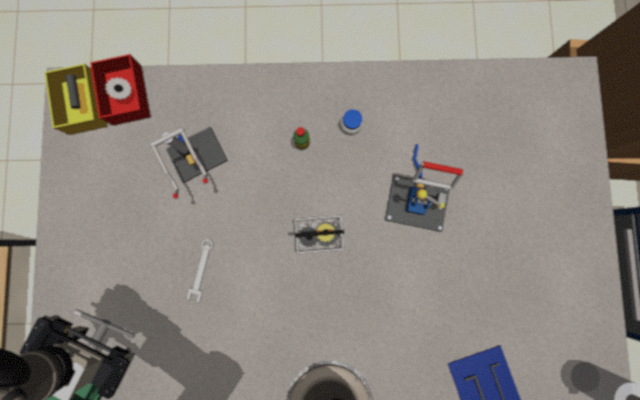

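The top view shows the handle bar lying almost along world y at (232,319). The hook's red tips are at (195,175) and (180,206), the lever's red bar runs from (163,422) to (171,461), and the ball is at (194,423). I'll refine these by colour in both views.

```bash
cat > m2.py <<'E'
from h import *
np.set_printoptions(precision=3,suppress=True)
print("gpo",grip_point_offset)
C={n:cam(n) for n in("scene","top")}
def blobs(c,col,win,k=1):
    h=cv2.cvtColor(c["img"],cv2.COLOR_BGR2HSV);H,S,V=[h[...,i].astype(int) for i in range(3)]
    m={"red":((H<8)|(H>172))&(S>150)&(V>70),"yel":(H>18)&(H<34)&(S>120)&(V>90),"blk":V<45}[col]
    w=np.zeros(m.shape,bool);r0,r1,c0,c1=win;w[r0:r1,c0:c1]=1
    n,L,st,ce=cv2.connectedComponentsWithStats((m&w).astype(np.uint8),connectivity=8)
    i=[j for j in np.argsort(-st[1:,4])[:k]+1]
    out=[]
    for j in i:
        y,x=np.nonzero(L==j);P=np.c_[y,x].astype(float);mu=P.mean(0);u=np.linalg.svd(P-mu,full_matrices=False)[2][0]
        t=(P-mu)@u;out.append((mu,mu+u*t.min(),mu+u*t.max(),st[j,4]))
    return out
S,T=C["scene"],C["top"]
for nm,col,ws,wt,k in [("tips","red",(110,140,360,380),(165,205,165,215),2),("bar","red",(270,310,235,285),(155,180,415,470),1),("ball","yel",(258,280,243,263),(186,202,415,430),1),("handle","blk",(178,212,268,302),(226,240,285,350),1)]:
    a=blobs(S,col,ws,k);b=blobs(T,col,wt,k)
    a.sort(key=lambda q:q[0][1] if k==1 else q[0][0]);b.sort(key=lambda q:q[0][1])
    for q,r in zip(a,b):
        print(nm,"px",q[0],r[0],q[3],r[3],"tri",*tri([(S,q[0]),(T,r[0])]))
        if nm in("bar","handle"):
            zz=tri([(S,q[0]),(T,r[0])])[0][2]
            for c,v in((S,q),(T,r)):
                d=atz(c,v[1],zz)-atz(c,v[2],zz);print("   ends",atz(c,v[1],zz),atz(c,v[2],zz),"len",np.linalg.norm(d),"ang",np.degrees(np.arctan2(d[1],d[0])))
    if len(a)!=k or len(b)!=k: print(nm,"missing",len(a),len(b))
E
python3 m2.py
```

```text
gpo 0.0188
tips px [117.   369.25] [195.364 175.091] 4 11 tri [0.536 0.323 0.25 ] [np.float64(0.6354512281198795), np.float64(0.6354512281199876)]
tips px [129.5 369.5] [180.182 204.818] 4 11 tri [0.567 0.259 0.252] [np.float64(0.987538943971439), np.float64(0.9875389439714345)]
bar px [290.325 259.425] [167.99 442.83] 320 194 tri [ 0.595 -0.273  0.188] [np.float64(0.19015152191777496), np.float64(0.19015152191776022)]
   ends [ 0.606 -0.227  0.188] [ 0.585 -0.314  0.188] len 0.08995573616092259 ang 76.4111294314185
   ends [ 0.606 -0.229  0.188] [ 0.586 -0.315  0.188] len 0.08796074381656616 ang 76.77216096338104
ball px [268.862 252.218] [192.872 421.605] 87 86 tri [ 0.54  -0.227  0.167] [np.float64(1.06731159944989), np.float64(1.0673115994498932)]
handle px [194.327 285.173] [233.54  315.423] 52 137 tri [0.449 0.024 0.144] [np.float64(2.9813884817256446), np.float64(2.981388481725656)]
   ends [0.444 0.079 0.144] [ 0.449 -0.03   0.144] len 0.10870618489425353 ang 92.94878609574813
   ends [0.448 0.072 0.144] [ 0.455 -0.038  0.144] len 0.11013832634988059 ang 93.79970008934197
```

```bash
python3 -m inch '[[[-40,-31,0,0],[-40,-31,0,0],[-40,-31,0,0],[-40,-31,0,0],[-40,-31,0,0],[-40,-31,0,0],[-40,-31,0,0],[-40,-31,0,0],[-40,-31,0,0],[-39,-31,0,0]]]' -1 && python3 -m inch '[[[0,0,0,0.176],[0,0,0,0.176],[0,0,0,0.176],[0,0,0,0.176],[0,0,0,0.176],[0,0,0,0.176],[0,0,0,0]]]'
cat > w.py <<'E'
import sys
from h import *
np.set_printoptions(precision=3,suppress=True)
c=cam("wrist");s=observe()
cv2.imwrite(f"pics/{sys.argv[1]}.png",c["img"])
print(s["time"],s["tool_pos"],s["tool_rot"],s["contact_force"],s["opening"],"eye",c["eye"],c["rotation"][:,2])
z=float(sys.argv[3]) if len(sys.argv)>3 else None
for l in (sys.argv[2].split(",") if len(sys.argv)>2 else []):
    for x in place_of("wrist",l)[:2]: print(l,np.round(x["at"],1),round(x["conf"],2),atz(c,x["at"],z) if z else "")
E
python3 w.py w1 basket_grip 0.15
```

```text
time: 2.8
tool_pos: [0.4535, 0.0158, 0.2269]
tool_rot: [3.141, 0.001, 2.686]
contact_force: [0.6, 0.5, -0.6]
opening: 0.0916
time: 3.68
tool_pos: [0.4529, 0.0174, 0.2268]
tool_rot: [3.141, -0.0, 1.631]
contact_force: [0.1, -0.2, -0.6]
opening: 0.0915
3.725 [0.453 0.017 0.227] [ 3.142 -0.     1.633] [-0.376  1.421  0.027] 0.09164297268564842 eye [0.448 0.101 0.384] [ 0.018 -0.306 -0.952]
basket_grip [204.1 310.3] 0.72 [0.448 0.021 0.15 ]
```

View pics/w1.png

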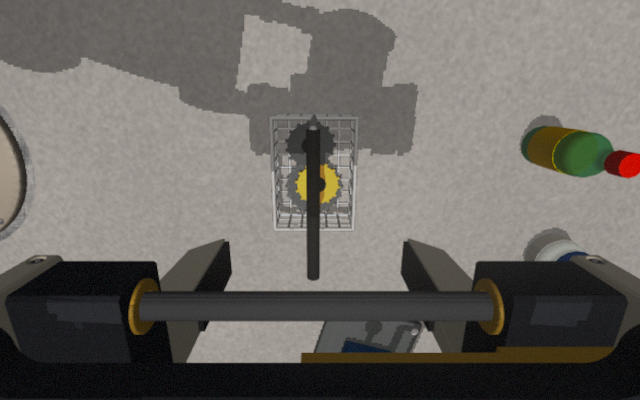

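The handle stands vertical at column 313, centred between the fingers (about 316), rows 127–280. I'll descend and grip.

```bash
python3 -m inch '[[[0,2,30,0],[0,0,30,0],[0,0,26,0],[0,0,10,0],[0,0,0,0]]]' && python3 -m inch '[[[0,0,0,0],[0,0,0,0],[0,0,0,0],[0,0,0,0],[0,0,0,0],[0,0,0,0],[0,0,0,0]]]' 1 35 && python3 -m inch '[[[0,0,-20,0],[0,0,-30,0],[0,0,-40,0],[0,0,-40,0],[0,0,-30,0],[0,0,0,0],[0,0,0,0]]]' && python3 w.py w2
```

```text
time: 4.4
tool_pos: [0.4549, 0.0176, 0.1307]
tool_rot: [-3.141, -0.0, 1.631]
contact_force: [-0.5, 0.3, 0.3]
opening: 0.0917
time: 5.28
tool_pos: [0.4549, 0.0176, 0.1307]
tool_rot: [-3.142, -0.0, 1.63]
contact_force: [1.4, -0.2, -0.5]
opening: 0.0264
time: 6.15
tool_pos: [0.4544, 0.0176, 0.2898]
tool_rot: [-3.14, -0.0, 1.63]
contact_force: [-0.5, -0.5, -0.4]
opening: 0.0004
6.2 [0.454 0.018 0.29 ] [-3.139 -0.001  1.63 ] [ 0.798 -1.054  0.448] 0.0006737079118381083 eye [0.449 0.101 0.447] [ 0.016 -0.306 -0.952]
```

The fingers are slower than I allowed: they were still 26 mm open when I lifted, so the handle wasn't gripped. I'll reopen, check the basket and retry.

```bash
python3 -m inch '[[[0,0,0,0],[0,0,0,0],[0,0,0,0],[0,0,0,0],[0,0,0,0],[0,0,0,0],[0,0,0,0],[0,0,0,0],[0,0,0,0],[0,0,0,0]]]' -1; python3 w.py w3 basket_grip 0.15; python3 m2.py | grep -A2 handle
```

```text
time: 7.45
tool_pos: [0.4549, 0.0176, 0.2907]
tool_rot: [3.142, -0.0, 1.63]
contact_force: [-0.8, 0.4, 0.1]
opening: 0.0911
7.5 [0.455 0.018 0.291] [ 3.141 -0.     1.63 ] [-0.124 -0.297  0.159] 0.09161727829454401 eye [0.45  0.101 0.448] [ 0.017 -0.306 -0.952]
basket_grip [185.9 310. ] 0.76 [0.449 0.018 0.15 ]
handle missing 1 0
```

View pics/w3.png

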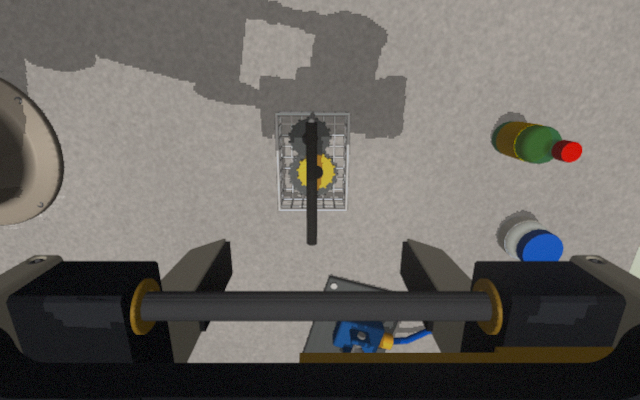

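The basket hasn't moved (handle at column 312, rows 122–244). I'll go down again and wait longer while closing.

```bash
python3 -m inch '[[[0,-3,40,0],[0,0,40,0],[0,0,40,0],[0,0,30,0],[0,0,10,0],[0,0,0,0]]]' && python3 -m inch '[[[0,0,0,0],[0,0,0,0],[0,0,0,0],[0,0,0,0],[0,0,0,0],[0,0,0,0],[0,0,0,0],[0,0,0,0],[0,0,0,0],[0,0,0,0]]]' 1 35 && python3 -m inch '[[[0,0,0,0],[0,0,0,0]]]'
```

```text
time: 8.4
tool_pos: [0.452, 0.0174, 0.1309]
tool_rot: [-3.141, -0.0, 1.63]
contact_force: [0.4, 0.0, 0.5]
opening: 0.0919
time: 9.65
tool_pos: [0.4517, 0.0174, 0.1307]
tool_rot: [-3.141, -0.0, 1.63]
contact_force: [-1.0, 0.1, 1.0]
opening: 0.0091
time: 9.9
tool_pos: [0.4518, 0.0174, 0.1307]
tool_rot: [-3.141, -0.0, 1.63]
contact_force: [-2.4, 0.3, -0.8]
opening: 0.0087
```

```bash
python3 -m inch '[[[0,0,-20,0],[0,0,-35,0],[0,0,-40,0],[0,0,-35,0],[0,0,-20,0],[0,0,0,0]]]' && python3 -m inch '[[[25,4,0,0],[40,8,0,0],[40,8,0,0],[40,8,0,0],[40,8,0,0],[31,7,0,0],[20,0,0,-0.13],[0,0,0,-0.13],[0,0,0,-0.13],[0,0,0,0]]]' && python3 w.py w4 hook_seat 0.229; python3 - <<'E'
from h import *
for n in("scene","top"):
    c=cam(n);cv2.imwrite(f"pics/{n}1.png",c["img"])
    for l in("hook_seat","basket_grip","basket"): print(n,l,[(np.round(x["at"],1),round(x["conf"],2)) for x in place_of(n,l)[:1]])
E
```

```text
time: 10.65
tool_pos: [0.4525, 0.0174, 0.2815]
tool_rot: [3.139, 0.0, 1.63]
contact_force: [1.0, 0.9, -3.8]
opening: 0.0089
time: 11.9
tool_pos: [0.4804, 0.2554, 0.2789]
tool_rot: [-3.139, -0.0, 2.019]
contact_force: [0.8, -1.1, -3.2]
opening: 0.0088
11.95 [0.481 0.255 0.279] [-3.139 -0.     2.017] [-0.238 -0.002 -3.01 ] 0.009051810748547398 eye [0.444 0.331 0.436] [ 0.13  -0.277 -0.952]
hook_seat [221.4 479.5] 0.98 [0.579 0.304 0.229]
scene hook_seat [(array([130.1, 375.7]), 0.61)]
scene basket_grip [(array([107.8, 339.5]), 0.85)]
scene basket [(array([151.1, 337.4]), 0.61)]
top hook_seat [(array([177. , 187.7]), 0.91)]
top basket_grip [(array([217.1, 199.7]), 0.71)]
top basket [(array([223.5, 217.9]), 0.74)]
```

View pics/w4.png

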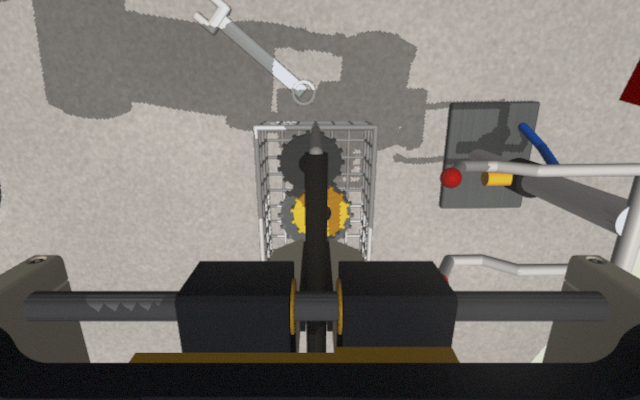

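The bar is square to the prongs and the seat measures (0.579, 0.304), as in the earlier views. I'll move forward 110 mm and then down.

```bash
python3 -m inch '[[[0,15,0,0],[0,30,0,0],[0,30,0,0],[0,25,0,0],[0,10,0,0],[0,0,0,0],[0,0,0,0],[0,0,20,0],[0,0,20,0],[0,0,15,0]]]' && python3 -m inch '[[[0,0,7,0],[0,0,3,0],[0,0,0,0],[0,0,0,0]]]' && python3 -c "
from h import *
c=cam('scene');cv2.imwrite('pics/s2.png',cv2.resize(c['img'][80:240,300:460],None,fx=4,fy=4,interpolation=3)[:600])
o=[(c,place_of('scene','basket_grip')[0]['at'])];c=cam('top');o.append((c,place_of('top','basket_grip')[0]['at']));print(tri(o))"
```

```text
time: 13.65
tool_pos: [0.5793, 0.303, 0.2254]
tool_rot: [-3.141, -0.0, 2.02]
contact_force: [0.1, 0.3, -3.4]
opening: 0.0086
time: 14.15
tool_pos: [0.5803, 0.3034, 0.2164]
tool_rot: [3.14, 0.0, 2.02]
contact_force: [0.1, -0.2, -3.8]
opening: 0.0088
(array([0.57929895, 0.30124103, 0.22888576]), [np.float64(3.75555589958164), np.float64(3.7555558995815805)])
```

View pics/s2.png

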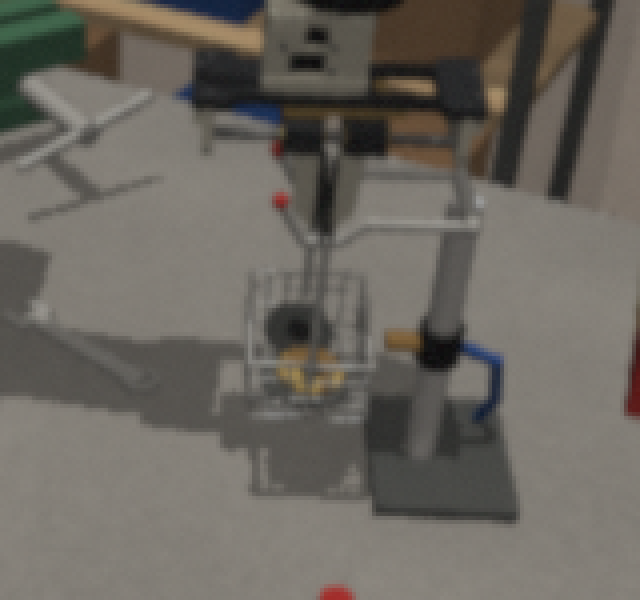

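The bar hangs over the trough at (240,320), and the basket is clear of the nozzle tip at (340,385). I'll lower it the last few mm, watching the force.

```bash
python3 -m inch '[[[0,0,3,0],[0,0,2,0],[0,0,0,0],[0,0,0,0]]]'; python3 -m inch '[[[0,0,2,0],[0,0,0,0],[0,0,0,0]]]'
```

```text
time: 14.85
tool_pos: [0.58, 0.3033, 0.2108]
tool_rot: [3.141, -0.0, 2.02]
contact_force: [0.1, -0.6, -3.4]
opening: 0.0087
time: 15.22
tool_pos: [0.5802, 0.3033, 0.2091]
tool_rot: [3.141, -0.0, 2.02]
contact_force: [1.5, -0.2, -0.1]
opening: 0.0087
```

The force went from −3.4 N to about 0, so the stand now carries the basket. Releasing.

```bash
python3 -m inch '[[[0,0,0,0],[0,0,0,0],[0,0,0,0],[0,0,0,0],[0,0,0,0],[0,0,0,0],[0,0,0,0],[0,0,0,0],[0,0,0,0]]]' -0.6 && python3 -m inch '[[[0,0,-15,0],[0,0,-25,0],[0,0,-35,0],[0,0,-40,0],[0,0,0,0]]]' && python3 -c "
from h import *
print(observe()['qpos'])
c=cam('scene');cv2.imwrite('pics/s3.png',cv2.resize(c['img'][80:240,300:460],None,fx=3,fy=3,interpolation=3))
o=[(c,place_of('scene','basket_grip')[0]['at'])];c=cam('top');o.append((c,place_of('top','basket_grip')[0]['at']));print(tri(o))"
```

```text
time: 16.35
tool_pos: [0.58, 0.3033, 0.2087]
tool_rot: [3.142, -0.0, 2.02]
contact_force: [0.4, 0.5, -0.1]
opening: 0.0737
time: 16.98
tool_pos: [0.5811, 0.3037, 0.3291]
tool_rot: [3.133, 0.001, 2.02]
contact_force: [0.2, 0.4, -0.8]
opening: 0.0734
[ 3.64812015e-01  5.53156801e-01  9.12692912e-01  9.94453584e-05
  1.66668460e+00 -8.42717261e-02]
(array([0.57849317, 0.30949337, 0.21813785]), [np.float64(0.6602353530351084), np.float64(0.660235353035161)])
```

View pics/s3.png

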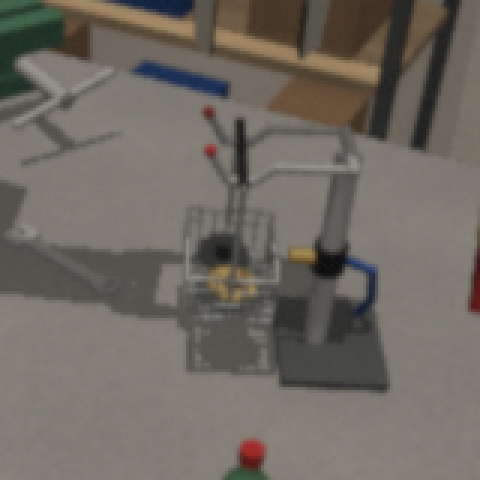

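The basket hangs on both prongs. Next is the catch: I'll close the fingers and go to the ball's +y side.

```bash
python3 -m inch '[[[-43,-24,0,0],[-43,-24,0,0],[-43,-24,0,0],[-43,-24,0,0],[-43,-24,0,0],[-43,-24,0,0],[-43,-24,0,0],[-42,-24,0,0],[-42,-24,0,0],[-42,-24,0,0]]]' 1 20 && python3 -m inch '[[[0,0,0,0.171],[0,0,0,0.171],[0,0,0,0.171],[0,0,0,0.17],[0,0,0,0]]]' && python3 w.py w5 catch_tip,lever_grip,catch_hinge,lever_hinge; python3 - <<'E'
from h import *
for l in("catch_tip","lever_grip"):
    o=[]
    for n in("scene","top","wrist"):
        c=cam(n);r=[x for x in place_of(n,l) if x["conf"]>.4]
        if r:o.append((c,r[0]["at"]))
    print(l,len(o),tri(o) if len(o)>1 else"")
E
```

```text
time: 18.42
tool_pos: [0.5484, -0.187, 0.3226]
tool_rot: [-3.14, -0.002, 2.02]
contact_force: [0.1, -0.0, 0.0]
opening: 0.0007
time: 19.05
tool_pos: [0.5488, -0.1855, 0.3227]
tool_rot: [-3.14, -0.001, 1.338]
contact_force: [-0.6, 0.8, -0.5]
opening: 0.0006
19.1 [ 0.549 -0.185  0.323] [-3.14 -0.    1.34] [ 0.379  0.262 -0.226] 0.0002942406998319812 eye [ 0.568 -0.104  0.48 ] [-0.073 -0.298 -0.952]
catch_tip [218.2 316.1] 0.75 
catch_hinge [244.7 313.1] 0.92 
lever_hinge [208.4 317.7] 0.96 
lever_hinge [199.9 314.2] 0.43 
catch_tip 2 (array([ 0.5163063 , -0.28552897,  0.02289392]), [np.float64(15.459484944375667), np.float64(15.459484944375673)])
lever_grip 2 (array([ 0.59613294, -0.27605595,  0.18367006]), [np.float64(0.00021236229817907666), np.float64(0.00021236229822715598)])
```

View pics/w5.png

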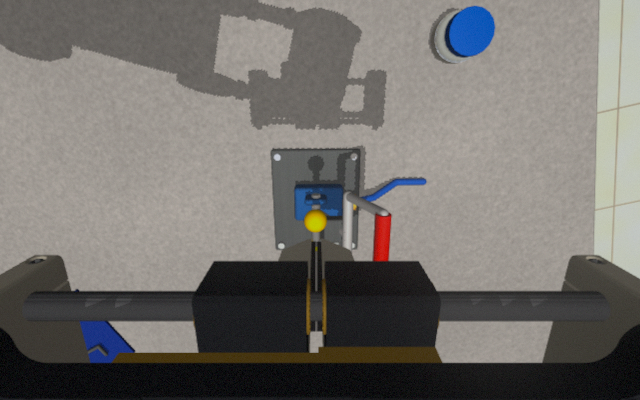

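Wrist view: the ball is at (220,316), on the tool's centre column, with the plate square to the tool. I'll check its position by ray and then descend.

```bash
python3 -c "
from h import *
c=cam('wrist')
print(atz(c,[220,316],.163))"; python3 -m inch '[[[0,0,50,0],[0,0,50,0],[0,0,40,0],[0,0,32,0],[0,0,0,0]]]'
```

```text
[ 0.53919416 -0.22613145  0.163     ]
time: 20.58
tool_pos: [0.5478, -0.1849, 0.1495]
tool_rot: [-3.136, -0.001, 1.337]
contact_force: [0.0, -0.5, 0.3]
opening: 0.0002
```

```bash
python3 -m inch '[[[-15,0,0,0],[-18,0,0,0],[-18,0,0,0],[-18,0,0,0],[-18,0,0,0],[-18,0,0,0],[-18,0,0,0],[-18,0,0,0],[-14,0,0,0],[0,0,0,0]]]'; python3 -c "
from h import *
c=cam('scene');cv2.imwrite('pics/s4.png',cv2.resize(c['img'][220:380,170:330],None,fx=3,fy=3,interpolation=3))"
```

```text
time: 21.82
tool_pos: [0.5129, -0.3375, 0.1516]
tool_rot: [3.142, 0.0, 1.335]
contact_force: [0.5, 0.6, -0.2]
opening: 0.0005
```

View pics/s4.png

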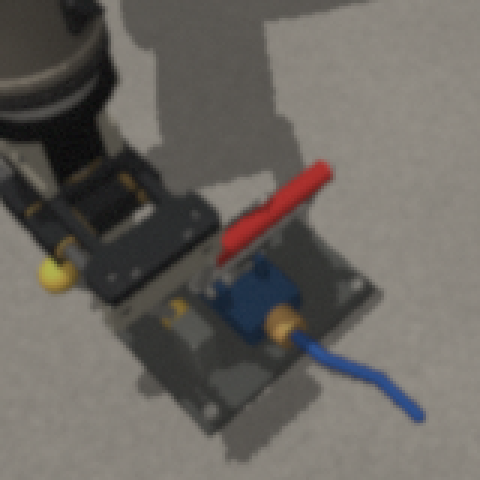

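The ball is over on the −y side, at (275,58) in the crop. I'll push on to the stop.

```bash
python3 -m inch '[[[-10,0,0,0],[-10,0,0,0],[-6,0,0,0],[0,0,0,0],[0,0,0,0]]]';python3 -m inch '[[[-5,0,0,0],[-3,0,0,0],[0,0,0,0],[0,0,0,0]]]'
```

```text
time: 22.5
tool_pos: [0.5072, -0.3616, 0.1517]
tool_rot: [-3.142, -0.0, 1.337]
contact_force: [1.0, -0.4, 0.7]
opening: 0.0007
time: 23.0
tool_pos: [0.5057, -0.368, 0.1516]
tool_rot: [-3.141, -0.003, 1.337]
contact_force: [2.7, 6.2, 1.3]
opening: 0.0004
```

6 N of resistance means the catch is at its stop. I'll back off, rise, go over the lever's grip bar and open.

```bash
python3 -m inch '[[[10,0,0,0],[4,0,-30,0],[0,0,-50,0],[0,0,-40,0],[30,22,0,0],[40,22,0,0],[30,21,0,0],[0,0,0,0],[0,0,0,0],[0,0,0,0]]]' -0.5 && python3 w.py w6 catch_tip,lever_grip; python3 - <<'E'
from h import *
for l in("catch_tip","lever_grip"):
    o=[]
    for n in("scene","top"):
        c=cam(n);r=[x for x in place_of(n,l) if x["conf"]>.3]
        if r:o.append((c,r[0]["at"]));print(n,r[0])
    print(l,len(o),tri(o) if len(o)>1 else"")
    cv2.imwrite("pics/t6.png",c["img"])
E
```

```text
time: 24.25
tool_pos: [0.5943, -0.2746, 0.2718]
tool_rot: [-3.142, 0.0, 1.335]
contact_force: [-0.5, -0.0, -0.0]
opening: 0.069
24.3 [ 0.594 -0.275  0.272] [3.141 0.    1.335] [-0.369  0.591  0.18 ] 0.0690491829275158 eye [ 0.614 -0.193  0.429] [-0.072 -0.299 -0.952]
catch_tip [321.8 252.8] 0.87 
scene {'at': [322.8, 180.8], 'conf': 0.55}
catch_tip 1 
scene {'at': [291.3, 257.3], 'conf': 0.93}
top {'at': [165.7, 442.4], 'conf': 0.89}
lever_grip 2 (array([ 0.59728258, -0.27439373,  0.18890941]), [np.float64(4.457335028543378), np.float64(4.457335028543494)])
```

View pics/w6.png

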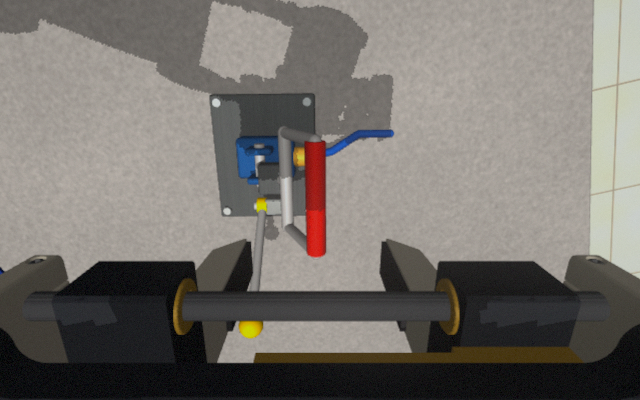

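The catch is fully over, with the ball at (325,250). The red bar is at column 316, centred between the fingers. I'll descend and grip.

```bash
python3 -m inch '[[[0,0,30,0],[0,0,40,0],[0,0,25,0],[0,0,9,0],[0,0,0,0]]]' && python3 -m inch '[[[0,0,0,0],[0,0,0,0],[0,0,0,0],[0,0,0,0],[0,0,0,0],[0,0,0,0],[0,0,0,0],[0,0,0,0],[0,0,0,0],[0,0,0,0]]]' 1 40
```

```text
time: 25.42
tool_pos: [0.5951, -0.2736, 0.1678]
tool_rot: [-3.141, -0.0, 1.337]
contact_force: [-0.3, -0.3, 0.7]
opening: 0.0691
time: 26.68
tool_pos: [0.5941, -0.2734, 0.1676]
tool_rot: [-3.14, -0.0, 1.337]
contact_force: [-5.0, 0.9, 2.4]
opening: 0.0148
```

```bash
python3 -m inch '[[[0,-21,-8,0],[0,-22,-5,0],[0,-22,-2,0],[0,-22,2,0],[0,-22,5,0],[0,-14,5,0],[0,0,0,0]]]' && python3 -m inch '[[[0,-5,2,0],[0,-4,2,0],[0,0,0,0],[0,0,0,0]]]'
```

```text
time: 27.55
tool_pos: [0.478, -0.2465, 0.1733]
tool_rot: [3.132, 0.003, 1.336]
contact_force: [4.4, -0.7, 8.7]
opening: 0.0148
time: 28.05
tool_pos: [0.4704, -0.2448, 0.1697]
tool_rot: [3.13, 0.003, 1.337]
contact_force: [5.5, -0.3, 9.9]
opening: 0.0146
```

```bash
python3 -m inch '[[[0,-3,2,0],[0,-2,1,0],[0,0,0,0],[0,0,0,0]]]' && python3 - <<'E'
from h import *
for l in("lever_grip","catch_tip","basket_grip","lever_hinge"):
    o=[]
    for n in("scene","top"):
        c=cam(n);r=[x for x in place_of(n,l) if x["conf"]>.3]
        if r:o.append((c,r[0]["at"]))
        if l=="lever_grip": I=c["img"]; cv2.imwrite(f"pics/f{n}.png",I)
    print(l,len(o),tri(o) if len(o)>1 else"")
a=cv2.imread("pics/fscene.png");b=cv2.imread("pics/ftop.png")
cv2.imwrite("pics/f.png",np.hstack([cv2.resize(a[220:380,160:320],None,fx=2.5,fy=2.5),cv2.resize(a[90:250,320:480],None,fx=2.5,fy=2.5)]))
print(observe()["contact_force"])
E
```

```text
time: 28.55
tool_pos: [0.4671, -0.2441, 0.1679]
tool_rot: [3.126, 0.004, 1.337]
contact_force: [8.4, 0.5, 15.1]
opening: 0.0149
lever_grip 2 (array([ 0.47100056, -0.24493988,  0.18193918]), [np.float64(4.037810740904545), np.float64(4.037810740904656)])
catch_tip 1 
basket_grip 2 (array([0.57614492, 0.30183413, 0.23112936]), [np.float64(4.692657448704345), np.float64(4.692657448704494)])
lever_hinge 2 (array([ 0.53819189, -0.25919887,  0.05060306]), [np.float64(1.7972128863387224), np.float64(1.797212886338758)])
[ 8.04408557  0.5365656  15.83829925]
```

View pics/f.png

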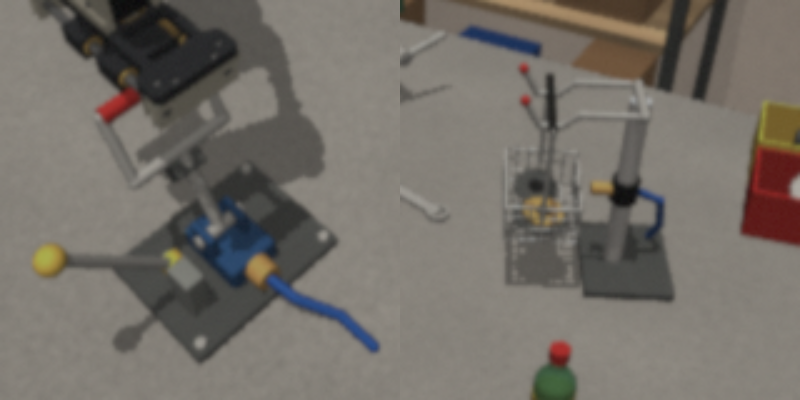

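The tool travelled 130 mm, which is the full 0.9 rad arc, and the force is rising against the stop. The catch is over and the basket is still hanging. Handing in.

```bash
python3 -c "
from cell import *
print(hand_in()); s=observe(); print(s['time'],s['tool_pos'],s['contact_force'],s['opening'])"
```

```text
the job is handed in; nothing more can be done
None
the job is handed in; nothing more can be done
```

The job is done and handed in at about 29 s of the 72 s allowed. No verdict was reported, so what follows rests on my own checks.

- **Basket:** it hangs by its handle on both prongs and has been let go. The wrist force fell from −3.4 N to about 0 before release. The last estimate puts mid-handle at (0.576, 0.302, 0.231), about 4 mm from the measured seat, but its two views disagreed by 4.7 mm per ray. An estimate just after release read 0.218 m high, 11 mm below the seat. The pictures after release and before hand-in both showed it hanging on both prongs.
- **Catch:** I pushed it over until it resisted with about 6 N. The pictures show the ball on the far side.
- **Lever:** it is gripped at 40 N and was pulled 130 mm, which matches the full 0.9 rad. The force was rising against the stop, at 8 N sideways and 15 N upwards. The network placed the bar at (0.471, −0.245, 0.182), as expected at the stop.

**What went wrong or stayed unchecked:**
- The first grasp of the basket failed because I lifted before the fingers had closed. The basket did not move, and the second try held.
- The network found the catch ball in only one of the two fixed cameras at the end, so I confirmed its position by picture and by the push force alone.
- I did not measure the jar, bottle and wrench again at the end. The arm was never commanded near them.

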